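# Flip the stop down and seat the valve body against it

### The job

Flip the hinged stop on the fence fully down into the path, then slide the valve body lying on the bed along the fence until it comes up against the stop's spring button, and keep pressing it there firmly but gently (about 10 N, never as much as 20 N) for a second. Leave the stop down and the valve body standing flat on the bed, flush along the fence and still resting against the button, and do not disturb the other things around.

Things in the scene. Friction and masses are not known exactly. Their poses are not given: they have to be found in the camera images.
- fixture: Fixture fixed to the table: aluminium bed 380 mm long (x), y -115 to +30 mm, 12 mm thick, with a dark steel fence along it (y 0 to 14 mm, top at z = 47 mm). Origin at table level, mid-length, below the fence's guiding face, the plane y = 0, which looks to -y. z up. The valve body lies on the -y side of the fence and is pushed along +x to the stop.
- fence_face (a point): Foot of the fence's guiding face, at mid-length, at bed level (12 mm above the table); axes as the fixture's.
- carriage: Dark steel carriage, 56 mm long, clamped immovably on the fence, further along +x than the valve body; it carries the stop flag. Origin on the hinge axis (along x) at the flag's middle, 56 mm above the table, 8 mm behind (+y of) the fence face; axes as the fixture's. Hinge ears rise 12 mm above the axis.
- flag (a joint): Hinge angle of the stop flag in rad: 0 fully down in the path (a firm stop), 1.57 straight up; up to 1.9, leaning back away from the path. Stiff (0.13 N m, about 3 N at the tab); stays where it is left. Down, in the carriage's axes, the flag is a steel block x -8 to 8, y -60 to -8, z -36 to 0 mm that closes the path.
- flag_tab (a point): Middle of the outer face of the thumb tab at the flag's free end (32 mm along x, 20 mm along the flag, 5 mm thick). This face looks away from the path (+y) when the flag is up and upward when it is down. 50 mm from the hinge axis along the flag, 5 mm out from it.
- screw_seat (a point): Where the stop screw leaves the flag's face towards the valve body; flag down, it is 8 mm to -x, 33 mm to -y and 22 mm below the carriage's origin, on the middle line of a flush valve body. Along -x the screw carries a rubber buffer (16 mm diameter) tipped with a 10 mm spring button. The tip stands 12 to 32 mm out of the flag, as the screw is set: not measured.
- stop_screw (a point): Point on the screw's line in the middle of the flag, 8 mm behind screw_seat. How the stop feels: the button gives 2.5 mm under about 1 N, then the rubber 1 mm per 8 N up to 3.5 mm, then it is solid. On release the rubber may move the valve body back a little, at most 2 mm; friction then holds it, with the button pressed in.
- valve: Grey-green casting, the valve body, a block 80 (x) x 50 (y) x 38 mm with flat sides, a 26 mm round boss and a steel stem on top (60 mm in all). 0.6 to 0.95 kg; takes an unknown 2 to 7 N to slide. Origin at the centre of its underside. Starts loose on the bed, off the fence and askew, x roughly along the fixture's x. Flush on the fence, its origin is at y = -25 mm of the fixture.
- sleeve: Bystander: steel sleeve 28 mm in diameter, 24 mm high, standing on the bed beyond the stop; origin at the centre of its underside.
- screwdriver: Bystander: screwdriver lying on the table beside the bed; origin at the underside of its middle.
- oil: Bystander: amber oil bottle 44 mm in diameter, 110 mm high, standing beside the bed; origin at the centre of its underside.
- fitting: Bystander: brass fitting 26 mm in diameter, 26 mm high, standing on the table behind the fence; origin at the centre of its underside.
- spare: Bystander: smaller spare valve body, 56 x 40 x 30 mm, on the table well away from the fixture; origin at the centre of its underside.
- wrench: Bystander: wrench lying on the table; origin at the underside of its middle.
- dish: Bystander: small aluminium dish 70 mm in diameter, 30 mm high; origin at the centre of its underside.

How it is judged:
On the way, in this order (a step that is already met when the one before it is completed fails the run):
1. the stop flag is fully down in the path (within 0.05 rad) (value of joint flag below 0.05 rad), for 0.2 s.
2. with the flag down, the valve body is pressed against the stop with more than 5 N for half a second (value of joint flag below 0.05 rad and contact force between valve and carriage above 5 N), for 0.5 s.
At the end, for the whole second after the job is handed in: The flag is down (within 0.05 rad); the valve body is at rest flat on the bed, flush along the fence (within 2.5 mm and 0.035 rad), and still rests against the stop's spring button (more than 0.3 N between them) (value of joint flag below 0.05 rad and contact force between valve and carriage above 0.3 N and y of valve in the frame of fixture above -0.0275 m and angle between the x axis of valve and the x axis of fixture, either way round below 0.035 rad and angle between valve's own z axis and vertical below 0.05 rad and linear speed of valve below 0.01 m/s); the robot touches nothing.
It fails at once if the valve body is pressed against the stop with more than 20 N (contact force between valve and carriage above 20 N).
It fails at once if the valve body is tipped (more than 0.3 rad) (angle between valve's own z axis and vertical above 0.3 rad).
It fails at once if a bystander is moved by more than 30 mm (distance of any of sleeve, screwdriver, oil, fitting, spare, wrench, dish from where it was at the start of the episode above 0.03 m).
It also fails if it takes over 69 s, if anything falls off the work surface, if the arm or the gripper's body presses on something with over 40 N, if the wrist force passes 120 N, or if a joint passes its speed limit or range.

### The arm

A 7-joint arm with a two-finger parallel gripper is mounted at the origin on the work surface. World frame = base frame: x ahead of the robot, y to its left, z up, the work surface at z = 0. Lengths are in m, angles in rad, forces in N, time in s.
With the tool pointing down it reaches from about 0.425 to 0.875 m from the base axis. Payload 8.4 kg.
Tool frame: the origin (TCP) lies on the front face of the gripper's body, between the roots of the fingers; the fingertips stand manip.tip_extent ahead of it and the grasp point (between the pads) lies 54 mm ahead of it (manip.tip_extent is the distance from the TCP to the fingertips, in m); z points along the fingers, y is the line along which they close (so a half turn about z gives the same grasp; the last joint's range is limited). The gripper opens to 85 mm and grips with 20 to 120 N. Pads are 22 mm wide; open, the fingers measure 114 mm over their backs; the gripper's body (76 mm by 85 mm) begins 54 mm behind the grasp point. The pads swing forward as they close: fully open they stand 13 mm farther back than shut.
Start: joints at [-0.099, 0.333, 0.04, 1.465, -0.013, 1.343, -0.059], TCP at [0.65, -0, 0.304] pointing down, gripper open.
Joint ranges: [-2.58, 2.58], [-0.38, 2.09], [-1.3, 1.39], [0.25, 2.4], [-1.5, 4.64], [0.08, 2.09], [-2.65, 2.65]. Speed limits (rad/s): [2.22, 2.22, 2.79, 2.79, 3.14, 3.14, 3.14].

### API

Orientations are given as a rotation vector (axis times angle).
In Python, from workcell import manip gives the robot as it stands. The module is installed in compiled form; this text tells all that it offers.
- The arm moves only by the tool carry_out, never from a script. Its argument "plan" is one flat list of numbers, 4 for each row, row after row: the shift along the tool's x, y, z in normalised numbers (1 is 600 mm), then the turn about the tool's z in parts of the range, where 1.0 means 2 rad. In form: [x, y, z, twist, x, y, z, twist, ...]. A call has 1 to 8 rows; each row is the pose to reach, as a shift and turn from the pose commanded when the call began, along the tool's axes at that moment; what a row does not reach only later rows make up. A row lasts 1/12 s, in which the tool goes at most 41.7 mm and 7.16 degrees, less where a joint would pass 70% of its speed; a pose out of reach is approached as far as the arm can. A shift or turn number past 1, either way, is cut back to 1. A call with a gripper value outside its range is refused whole. "fingers" is the opening, from 0 (shut) to 1 (fully open), set as the call begins (left out, the last holds). The fingers move at their own pace and stop on an object; "grip_force" is the grip in N (left out, the last holds). Time passes only in rows, so rows that repeat a pose let the fingers close. It gives the time, the measured TCP pose, the force, the opening and the grip force at its end, in the units of the state.
- manip.state(): the state, without advancing time (a new reading comes with each control period).
- manip.capture(name): name is "scene" or "side" or "wrist"; returns a dict with "img" (384x512x3 uint8, red, green, blue), "range_z" (384x512 float32, m along the optical axis (not along the pixel's ray), 0 where there is no reading), "mtx" (3x3 intrinsics, pixels), "xyz" and "orientation" of the camera in the world. Camera axes: x right, y down, z forward; pixel columns grow to the right and rows downward; lengths in m; the calibration is good to about 2 mm. A picture is of the moment at which its call begins.
- manip.hand_in(): hands the job in; it is judged then, once.
The state is a dict: "time_s": time; "qpos": joint angles; "joint_velocities": joint speeds; "tau": joint torques, N m; "position": TCP position; "orientation": TCP orientation; "force": force on the tool from outside, world axes, zero at the start; "ft_torque": the same for the moment, N m; "width": opening from 0.0 (shut) to 1.0 (fully open); "gripper_force": force on a finger pad.
Only numpy, scipy, OpenCV 4.12 (cv2) and the standard library are available. Lean on these libraries where they do the work, as an engineer would, in place of code of your own. Each camera call takes 0.05 s, during which the arm holds its last target. There are 200 camera calls.

## Working session

There is one attempt and no reset: what is moved stays moved. The work goes in short steps, Python scripts to look and compute and a tool call to move; the robot and the scene stay as the last step left them, time stands still between calls to the robot, and variables do not carry over. Pictures are saved under pics/ and viewed, at most 10 in all, crops included, and the job is handed in when it is done.

Besides the shell and the picture viewer there is one more tool, called after "Emit:" as name(argument=value, ...) on one line, values as JSON. carry_out: Moves the arm, as the interface text tells. Its arguments: {"type":"object","properties":{"plan":{"type":"array"},"fingers":{"type":"number"},"grip_force":{"type":"number"}},"required":["plan"]}

```bash
mkdir -p pics; cat > h.py <<'E'
import numpy as np,cv2
from scipy.spatial.transform import Rotation as R
from workcell import manip
def cap(n):
    c=manip.capture(n); o=np.array(c["orientation"],float)
    c["R"]=R.from_rotvec(o).as_matrix() if o.size==3 else (o if o.shape==(3,3) else R.from_quat(o).as_matrix())
    return c
def cloud(c):
    K=np.array(c["mtx"]);z=c["range_z"];v,u=np.mgrid[:z.shape[0],:z.shape[1]]
    p=np.stack([(u-K[0,2])/K[0,0]*z,(v-K[1,2])/K[1,1]*z,z],-1)
    w=p@c["R"].T+np.array(c["xyz"]); w[z==0]=np.nan; return w
def save(n,im): cv2.imwrite("pics/"+n,im[...,::-1])
E
python3 - <<'E'
from h import *
print(manip.state(),manip.tip_extent)
ims=[]
for n in("scene","side","wrist"):
    c=cap(n);save(n+"0.png",c["img"]);np.savez(n+"0.npz",img=c["img"],w=cloud(c),K=c["mtx"],R=c["R"],t=c["xyz"])
    print(n,c["mtx"],c["xyz"],c["orientation"],np.nanmin(cloud(c)[...,2]),np.nanmedian(cloud(c)[...,2]))
E
```

```text
{'time_s': 0.0, 'qpos': array([-0.09919773,  0.33389612,  0.03987051,  1.46632972, -0.01340953,
        1.34329512, -0.0585128 ]), 'joint_velocities': array([-5.11781290e-04, -9.30641870e-05, -9.63123053e-04, -1.10991620e-04,
       -2.59337016e-04, -9.99822587e-04,  2.00460975e-03]), 'tau': array([ 4.63630895e-04, -6.58554840e+01,  1.36586554e+00, -4.05554795e+01,
        1.68904377e-02,  1.27170872e-02, -1.99809978e-05]), 'position': array([ 6.49637996e-01, -1.94038620e-05,  3.03002074e-01]), 'orientation': array([-2.22069797e+00, -2.22062668e+00,  1.95525388e-03]), 'force': array([-0.36789028, -0.40293425,  0.77716024]), 'ft_torque': array([-0.05519799, -0.00624172, -0.07149581]), 'gripper_force': 0.0, 'width': 1.0031622737541654} 0.0726
scene [[411.26166313   0.         246.81523238]
 [  0.         411.26166313 188.05360797]
 [  0.           0.           1.        ]] [1.44751286 0.41991597 0.70664599] [-1.32066807 -2.01143835  1.08463561] -0.7695998233913626 -0.00015728998388864213
side [[457.36171049   0.         257.19141699]
 [  0.         457.36171049 200.46993796]
 [  0.           0.           1.        ]] [-0.04276066 -0.86443849  1.04860365] [-2.22776984  0.7118168  -0.31740861] -0.7831162940300245 -0.0005080682673684889
wrist [[276.0751871    0.         253.34082849]
 [  0.         276.0751871  191.47210819]
 [  0.           0.           1.        ]] [0.64983449 0.08354169 0.37245426] [ 2.80896598e+00  1.04974504e-03 -8.49047537e-04] -0.7575393446136887 0.004746617213821219
```

View pics/scene0.png

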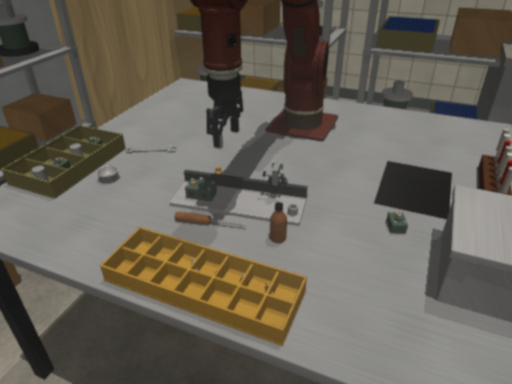

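View pics/wrist0.png

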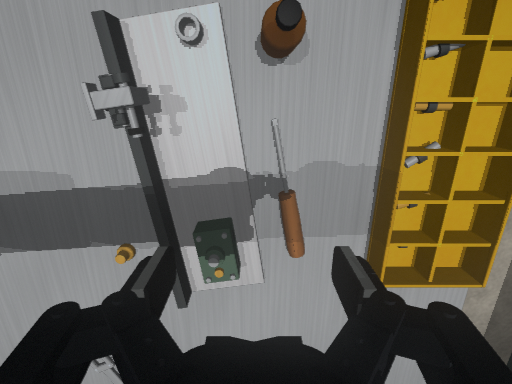

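The wrist view shows the fence from (100,12) to (185,305), the carriage with its raised flag at (115,95), the valve body at (215,250), the sleeve at (188,28) and the oil at (283,25). Next I take measurements from the depth data.

```bash
cat >> h.py <<'E'
# fixture frame: filled in fix.npz (o, ax)
def fixture(w,img=None):
    m=(np.abs(w[...,2]-0.047)<0.003)&(w[...,0]>.4)&(w[...,0]<.8)
    n,l,st,_=cv2.connectedComponentsWithStats(m.astype(np.uint8))
    return n,l,st
E
python3 - <<'E'
from h import *
for n in("wrist","scene","side"):
    d=np.load(n+"0.npz");w=d["w"];im=d["img"]
    K,l,st=fixture(w)
    P=[]
    for i in range(1,K):
        if st[i,4]>40:
            p=w[l==i][:,:2]; r=cv2.minAreaRect((p*1000).astype(np.float32)); print(n,st[i],np.round(r[0],1),np.round(r[1],1),round(r[2],2))
    # bed
    m=(np.abs(w[...,2]-0.012)<0.003)&(w[...,0]>.4)&(w[...,0]<.9)&(np.abs(w[...,1])<.4)
    k,l,st,_=cv2.connectedComponentsWithStats(m.astype(np.uint8)); i=1+st[1:,4].argmax()
    r=cv2.minAreaRect((w[l==i][:,:2]*1000).astype(np.float32)); print(n,"bed",r, np.median(w[l==i][:,2]))
    # tall things
    m=(w[...,2]>.02)&(w[...,2]<.2)&(w[...,0]>.4)&(w[...,0]<.9)&(np.abs(w[...,1])<.4)
    k,l,st,_=cv2.connectedComponentsWithStats(m.astype(np.uint8))
    for i in range(1,k):
        if st[i,4]>60:
            p=w[l==i]; print(n,"obj",st[i],np.round(np.nanmin(p,0),3),np.round(np.nanmax(p,0),3))
E
```

```text
wrist [ 91  10  31  64 859] [494.3 136.9] [14.7 59.7] 8.27
wrist [ 125  126   46  120 1307] [518.9 -27.5] [ 14.6 158.7] 8.45
wrist [ 193  227   47   56 1178] [ 599.8 -121. ] [49.6 80.5] 8.38
wrist [173 268  15  41 291] [ 541.2 -175.8] [14.2 67.5] 7.65
wrist bed ((581.0903930664062, -12.350921630859375), (115.97625732421875, 380.45306396484375), 8.478924751281738) 0.011345043083192397
wrist obj [ 261    0   45   57 2019] [0.657 0.127 0.02 ] [0.7   0.17  0.111]
wrist obj [  372     0   129   288 11950] [ 0.824 -0.171  0.02 ] [0.9   0.182 0.051]
wrist obj [  80   10  111  299 6940] [ 0.478 -0.209  0.02 ] [0.552 0.168 0.117]
wrist obj [175  13  28  31 495] [0.565 0.14  0.02 ] [0.592 0.167 0.038]
wrist obj [281 193  23  65 879] [ 0.687 -0.139  0.02 ] [ 0.722 -0.04   0.027]
wrist obj [ 193  220   48   63 2352] [ 0.57  -0.163  0.02 ] [ 0.63  -0.078  0.073]
wrist obj [115 253  12  11 102] [ 0.448 -0.148  0.02 ] [ 0.463 -0.133  0.027]
scene [ 45 137  40  17 101] [ 558.4 -681.3] [102.4  93.4] 87.4
scene [ 77 140  42  29  76] [ 557.  -529.5] [  7.5 203.3] 89.9
scene [ 12 159  54  13 100] [ 701.
[... 1141 characters left out ...]
5.5] 19.47
side [449 341  24  20  53] [ 682.3 -693.8] [ 8.7 61.4] 1.62
side [368 344  18  18  45] [ 513.3 -581.5] [ 6.2 53.1] 0.27
side [431 363  20  19  53] [ 597.8 -700.2] [ 7.7 50.9] 2.13
side bed ((585.617919921875, 16.92816162109375), (91.2381362915039, 276.6129455566406), 8.51190185546875) 0.010876073392539709
side obj [ 269  133   98   78 1602] [ 0.816 -0.175  0.02 ] [0.9   0.272 0.053]
side obj [249 154  13  26 256] [0.652 0.124 0.021] [0.696 0.163 0.11 ]
side obj [ 205  180   86   78 1144] [ 0.474 -0.212  0.02 ] [0.589 0.167 0.118]
side obj [292 203  26  18 107] [ 0.681 -0.143  0.02 ] [ 0.716 -0.043  0.029]
side obj [270 214  30  28 483] [ 0.565 -0.169  0.02 ] [ 0.626 -0.08   0.073]
```

```bash
python3 - <<'E'
from h import *
im=np.load("scene0.npz")["img"];a=cv2.resize(im[150:260,160:320],(800,550),interpolation=cv2.INTER_CUBIC);save("s_crop.png",a)
E
```

```text
(no output)
```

View pics/s_crop.png

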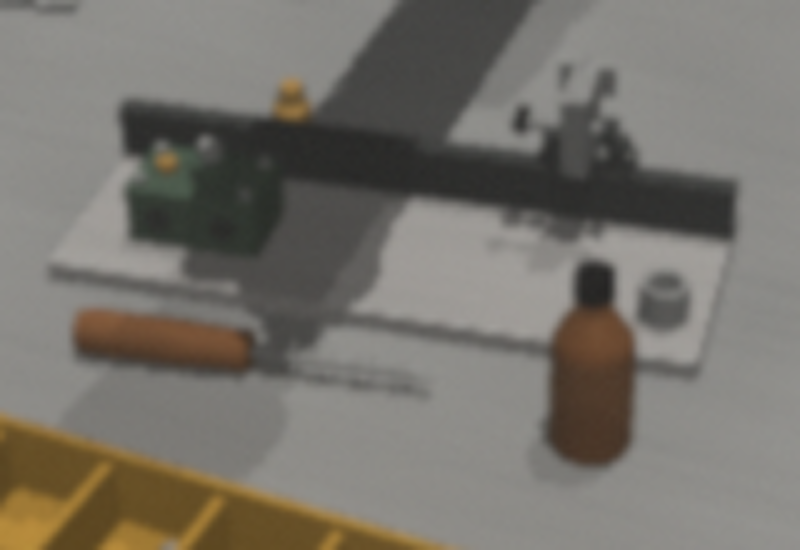

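The crop shows the flag standing up at (580,140), the valve at (205,200) on the near side of the fence, and the sleeve at (662,300). Next I refine the valve and tab positions and set up the move helper.

```bash
cat >> h.py <<'E'
A=np.deg2rad(8.45); FX=np.array([-np.sin(A),np.cos(A)]);FY=np.array([-np.cos(A),-np.sin(A)])
O=np.array([.5240,-.0210])
def tofix(p): d=np.asarray(p)[...,:2]-O; return np.stack([d@FX,d@FY,np.asarray(p)[...,2]],-1)
def tow(x,y,z): return np.r_[O+x*FX+y*FY,z]
def go(x,y,z):  # tip target in fixture coords -> tool shift, twist
    s=manip.state(); Rt=R.from_rotvec(s["orientation"]).as_matrix()
    sh=Rt.T@(tow(x,y,z+manip.tip_extent)-s["position"])
    tw=np.arctan2(*(Rt.T@np.r_[FX,0])[[1,0]])
    print("shift",np.round(sh,4),"twist",round(tw,3),"tip",np.round(tofix(s["position"]-[0,0,manip.tip_extent]),4),"F fix",np.round([s["force"][:2]@FX,s["force"][:2]@FY,s["force"][2]],2),"t",round(s["time_s"],2),"w",s["width"])
E
python3 - <<'E'
from h import *
for n in("wrist","scene","side"):
    d=np.load(n+"0.npz");f=tofix(d["w"])
    m=(f[...,2]>.044)&(f[...,2]<.055)&(abs(f[...,0]+.11)<.07)&(f[...,1]<-.01)&(f[...,1]>-.11)
    print(n,"valve",cv2.minAreaRect((f[m][:,:2]*1000).astype(np.float32)))
    m=(f[...,2]>.072)&(f[...,2]<.13)&(abs(f[...,0]-.1)<.06)&(abs(f[...,1])<.08);p=f[m]*1000
    for z in range(72,124,6):
        q=p[(p[:,2]>=z)&(p[:,2]<z+6)]
        if len(q)>3: print(z,len(q),np.round(q.min(0)),np.round(q.max(0)))
    m=(f[...,2]>.03)&(f[...,2]<.072)&(abs(f[...,0]-.1)<.05)&(f[...,1]>-.06)&(f[...,1]<.08);p=f[m]*1000
    print("carr",np.round(p.min(0)),np.round(p.max(0)))
    m=(f[...,2]>.042)&(f[...,2]<.052)&(f[...,0]<.04)&(f[...,1]>-.006)&(f[...,1]<.03);p=f[m]*1000
    print("fence",np.round(np.percentile(p[:,1],[2,50,98]),1),np.polyfit(p[:,0],p[:,1],1))
go(.102,.045,.095)
E
```

```text
wrist valve ((-110.09193420410156, -60.25636672973633), (49.60607147216797, 80.49734497070312), 89.92839813232422)
72 31 [ 94. -30.  72.] [109.   2.  78.]
78 34 [ 94. -31.  78.] [116.  -1.  84.]
84 229 [ 64. -31.  84.] [123.  -3.  90.]
90 393 [ 64. -32.  90.] [124.   5.  96.]
96 87 [ 86. -32.  96.] [118.   6. 102.]
102 105 [ 87. -33. 102.] [118.   5. 108.]
108 572 [ 86. -33. 108.] [117.   9. 114.]
114 527 [ 86. -33. 114.] [118.   9. 117.]
carr [ 50. -30.  30.] [150.  32.  72.]
fence [-1.   4.8 12.6] [5.32926174e-03 5.33832271e+00]
scene valve ((-108.68988037109375, -60.76618957519531), (53.61470413208008, 79.81446075439453), 89.94087982177734)
72 11 [ 98. -33.  73.] [111.  -8.  78.]
78 20 [ 70. -34.  78.] [125.   2.  84.]
84 42 [ 66. -32.  84.] [125.   1.  90.]
90 37 [ 66. -36.  90.] [125.   6.  96.]
96 18 [ 89. -36.  96.] [118.   8. 101.]
102 21 [ 90. -33. 102.] [118.   9. 108.]
108 40 [ 89. -37. 108.] [118.   7. 114.]
114 35 [ 89. -33. 114.] [117.   9. 118.]
carr [ 51. -32.  30.] [150.  15.  72.]
fence [-3.9  5.9 25.7] [-0.01637662  2.58149029]
side valve ((-111.9129409790039, -56.15411376953125), (53.33781814575195, 81.64542388916016), 89.94805908203125)
72 15 [ 92. -28.  72.] [111.  10.  77.]
78 17 [ 63. -17.  78.] [102.  10.  84.]
84 27 [ 61. -24.  84.] [101.  11.  90.]
90 21 [ 64. -26.  91.] [116.  11.  96.]
96 21 [ 86. -27.  96.] [114.  13. 102.]
102 25 [ 84. -28. 103.] [115.  13. 108.]
108 45 [ 87. -29. 108.] [115.  11. 114.]
114 11 [ 92.  -9. 114.] [112.  11. 118.]
carr [ 52. -24.  30.] [150.  36.  70.]
fence [ 2.  13.2 28.8] [-0.01514787  8.49119749]
shift [ 0.0733 -0.1851  0.1359] twist -0.148 tip [ 0.0023 -0.1275  0.2306] F fix [-0.16  0.72  0.23] t 0.15 w 1.00095576342981
```

Units first: shifts go in shares of 600 mm and turns go in shares of 2 rad. So -0.1851 m / 0.6 = -0.3085, 0.12 m / 0.6 = 0.2, -0.148 rad / 2 = -0.074.

Emit:
carry_out(plan=[0.1222,-0.3085,0.0667,-0.074,0.1222,-0.3085,0.0667,-0.074,0.1222,-0.3085,0.0667,-0.074,0.1222,-0.3085,0.0667,-0.074,0.1222,-0.3085,0.0667,-0.074,0.1222,-0.3085,0.0667,-0.074,0.1222,-0.3085,0.1333,-0.074,0.1222,-0.3085,0.2,-0.074], fingers=0.0)

```text
time_s: 0.82
position: [0.4659, 0.0739, 0.1852]
orientation: [2.048, 2.378, 0.008]
force: [1.2, 0.1, -0.9]
width: -0.002
gripper_force: 0.0
```

```bash
python3 - <<'E'
from h import *
go(.102,.045,.095)
E
```

```text
shift [-0.0004 -0.0016  0.0176] twist 0.001 tip [0.1024 0.0435 0.1126] F fix [-0.04 -1.22 -0.91] t 0.82 w -0.0022764267415716134
```

Scaled: 0.053 m / 0.6 = 0.0883, 0.043 m / 0.6 = 0.0717.

Emit:
carry_out(plan=[0,0.0167,0.0125,0,0,0.03,0.0125,0,0,0.0433,0.0133,0,0,0.0567,0.0158,0,0,0.0717,0.0192,0,0,0.08,0.0242,0,0,0.0883,0.03,0,0,0.0883,0.03,0])

```text
time_s: 1.48
position: [0.5183, 0.0813, 0.1657]
orientation: [2.051, 2.379, 0.001]
force: [-0.1, 0.2, 0.2]
width: 0.002
gripper_force: 0.0
```

```bash
python3 - <<'E'
from h import *
go(.102,-.038,.064)
c=cap("side");save("side1.png",cv2.resize(c["img"][130:290,160:340],(720,640))[:600])
E
```

```text
shift [-0.      0.0286  0.0291] twist 0.001 tip [ 0.102  -0.0094  0.0931] F fix [0.19 0.11 0.18] t 1.48 w 0.0017837793114378283
```

View pics/side1.png

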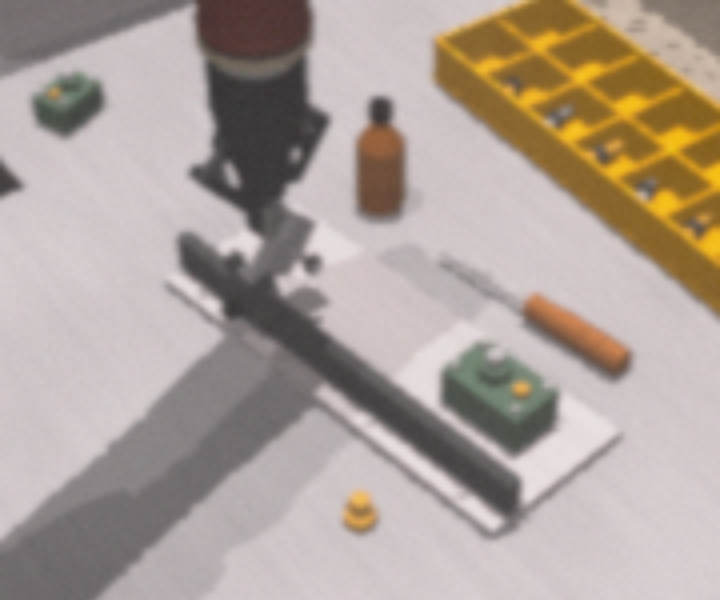

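The flag at (285,245) is tilted about halfway and turning with the fingers. I'll keep going along the arc.

Scaled: 0.031 m / 0.6 = 0.0517, 0.029 m / 0.6 = 0.0483.

Emit:
carry_out(plan=[0,0.01,0.0083,0,0,0.0183,0.0158,0,0,0.0267,0.025,0,0,0.035,0.0333,0,0,0.0417,0.0408,0,0,0.0475,0.0483,0,0,0.0517,0.0517,0,0,0.0517,0.0517,0])

```text
time_s: 2.2
position: [0.5483, 0.0857, 0.1342]
orientation: [-2.051, -2.379, 0.001]
force: [-0.0, 0.4, -0.2]
width: -0.002
gripper_force: 0.0
```

```bash
python3 - <<'E'
from h import *
go(.102,-.042,.061)
E
```

```text
shift [-0.      0.0023  0.0006] twist 0.001 tip [ 0.102  -0.0397  0.0616] F fix [ 0.37 -0.01 -0.19] t 2.2 w -0.0022520717458892315
```

Scaled: 0.002 m / 0.6 = 0.0033, 0.001 m / 0.6 = 0.0017.

Emit:
carry_out(plan=[0,0.0033,0.0008,0,0,0.0033,0.0017,0,0,0.0033,0.0025,0,0,0.0033,0.0033,0,0,0.0033,0.0033,0,0,0.0033,0.0033,0])

```text
time_s: 2.7
position: [0.5502, 0.086, 0.1337]
orientation: [2.051, 2.379, 0.001]
force: [-1.5, -1.0, 5.8]
width: -0.003
gripper_force: 2.6
```

```bash
python3 - <<'E'
from h import *
go(.102,-.042,.061)
E
```

```text
shift [-0.      0.0004  0.0001] twist 0.0 tip [ 0.102  -0.0416  0.0611] F fix [-0.8   1.67  5.84] t 2.7 w -0.0032939117413214843
```

Scaled: 0.003 m / 0.6 = 0.005, 0.001 m / 0.6 = 0.0017.

Emit:
carry_out(plan=[0,0,0.0017,0,0,0,0.0033,0,0,0,0.005,0,0,0,0.005,0,0,0,0.005,0])

```text
time_s: 3.12
position: [0.5504, 0.0861, 0.1332]
orientation: [2.051, 2.379, 0.002]
force: [-12.7, -1.5, 31.4]
width: -0.002
gripper_force: 15.9
```

```bash
python3 - <<'E'
from h import *
go(.102,-.042,.061)
E
```

```text
shift [-0.      0.0002 -0.0004] twist 0.0 tip [ 0.102  -0.0418  0.0606] F fix [ 0.35 12.76 31.44] t 3.12 w -0.001977763671566384
```

Reading 31 N with no further travel, so the flag is firmly down. Now I lift off and move behind the valve.

Scaled: -0.212 m / 0.6 = -0.3533, -0.2 m / 0.6 = -0.3333.

Emit:
carry_out(plan=[0,0,-0.05,0,0,0,-0.1167,0,-0.0667,0.0333,-0.1333,0,-0.1333,0.0667,-0.1333,0,-0.2,0.1167,-0.1333,0,-0.2667,0.1167,-0.1333,0,-0.3333,0.1167,-0.1333,0,-0.3533,0.1167,-0.1333,0])

```text
time_s: 3.78
position: [0.6506, -0.1197, 0.2097]
orientation: [2.055, 2.373, -0.003]
force: [-0.4, -2.4, -0.7]
width: -0.002
gripper_force: 0.0
```

```bash
python3 - <<'E'
from h import *
go(-.110,-.108,.024)
c=cap("wrist");save("wrist2.png",c["img"]);f=tofix(cloud(c))
m=(f[...,2]>.044)&(f[...,2]<.055)&(abs(f[...,0]+.11)<.07)&(f[...,1]<-.01)&(f[...,1]>-.1)
print(cv2.minAreaRect((f[m][:,:2]*1000).astype(np.float32)))
m=(f[...,2]>.046)&(f[...,2]<.08)&(abs(f[...,0]-.1)<.06)&(f[...,1]<-.01)&(f[...,1]>-.06);p=f[m]*1000
print(len(p),np.round(np.percentile(p,[1,50,99],0),1))
E
```

```text
shift [ 0.0065 -0.0027  0.1131] twist -0.004 tip [-0.1162 -0.1107  0.1371] F fix [-2.32  0.73 -0.72] t 3.78 w -0.0020184170409149617
((-109.96786499023438, -59.81181335449219), (79.29856872558594, 50.24123764038086), 0.017280053347349167)Traceback (most recent call last):
  File "<stdin>", line 7, in <module>
    return _quantile_unchecked(
        a, q, axis, out, overwrite_input, method, keepdims, weights)
    return _ureduce(a,
                    func=_quantile_ureduce_func,
    ...<5 lines>...
                    overwrite_input=overwrite_input,
                    method=method)
    r = func(a, **kwargs)
    result = _quantile(arr,
                       quantiles=q,
    ...<2 lines>...
                       out=out,
                       weights=wgt)
    slices_having_nans = np.isnan(arr[-1, ...])
                                  ~~~^^^^^^^^^
IndexError: index -1 is out of bounds for axis 0 with size 0
```

View pics/wrist2.png

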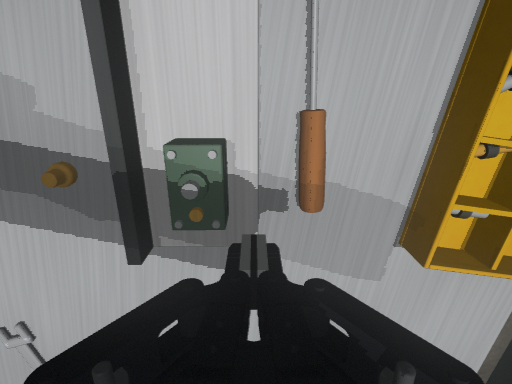

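The valve is square to the fence, with corners at about (165,145) and (225,228), and the shut fingers are at (255,245). I'll lower there and push the valve to the fence.

Scaled: 0.113 m / 0.6 = 0.1883, 0.0065 m / 0.6 = 0.0108, -0.004 rad / 2 = -0.002.

Emit:
carry_out(plan=[0.0108,-0.0045,0.05,-0.002,0.0108,-0.0045,0.1,-0.002,0.0108,-0.0045,0.15,-0.002,0.0108,-0.0045,0.175,-0.002,0.0108,-0.0045,0.1883,-0.002,0.0108,-0.0045,0.1883,-0.002,0.0108,-0.0045,0.1883,-0.002])

```text
time_s: 4.42
position: [0.6471, -0.1072, 0.0976]
orientation: [2.046, 2.384, 0.0]
force: [-0.2, 0.2, 0.7]
width: -0.003
gripper_force: 0.0
```

Emit:
carry_out(plan=[0,-0.01,0,0,0,-0.02,0,0,0,-0.03,0,0,0,-0.0383,0,0,0,-0.0467,0,0,0,-0.0533,0,0,0,-0.06,0,0])

```text
time_s: 5.0
position: [0.6123, -0.1126, 0.0987]
orientation: [2.044, 2.381, 0.005]
force: [4.8, 1.7, 0.2]
width: 0.003
gripper_force: 2.8
```

```bash
python3 - <<'E'
from h import *
go(-.110,-.060,.024)
c=cap("side");f=tofix(cloud(c))
m=(f[...,2]>.044)&(f[...,2]<.055)&(abs(f[...,0]+.11)<.07)&(f[...,1]<-.0)&(f[...,1]>-.1)
print(cv2.minAreaRect((f[m][:,:2]*1000).astype(np.float32)))
E
```

```text
shift [-0.0063 -0.0139  0.002 ] twist 0.005 tip [-0.1036 -0.0738  0.0261] F fix [ 0.92 -5.02  0.18] t 5.0 w 0.002539034355157001
((-112.37904357910156, -45.41584014892578), (82.89549255371094, 78.33271026611328), 4.281766891479492)
```

Scaled: -0.01 m / 0.6 = -0.0167, -0.002 m / 0.6 = -0.0033.

Emit:
carry_out(plan=[0,-0.0033,0.0017,0,0,-0.0067,0.0017,0,0,-0.01,0.0017,0,0,-0.0133,0.0017,0,0,-0.015,0.0017,0,0,-0.0167,0.0017,0])

```text
time_s: 5.55
position: [0.6038, -0.114, 0.0984]
orientation: [2.042, 2.38, 0.007]
force: [7.7, 0.5, 4.4]
width: 0.001
gripper_force: 4.2
```

```bash
python3 - <<'E'
from h import *
go(-.110,-.060,.024)
c=cap("scene");f=tofix(cloud(c))
m=(f[...,2]>.048)&(f[...,2]<.055)&(abs(f[...,0]+.11)<.07)&(f[...,1]<.02)&(f[...,1]>-.1)
print(cv2.minAreaRect((f[m][:,:2]*1000).astype(np.float32)))
E
```

```text
shift [-0.0062 -0.0053  0.0018] twist 0.005 tip [-0.1037 -0.0653  0.0258] F fix [-0.58 -7.65  4.38] t 5.55 w 0.0011289621874260882
((-94.35023498535156, -33.413360595703125), (99.0781021118164, 54.455299377441406), 49.55569076538086)
```

Scaled: -0.004 m / 0.6 = -0.0067, -0.001 m / 0.6 = -0.0017.

Emit:
carry_out(plan=[0,-0.0017,0,0,0,-0.0033,0,0,0,-0.005,0,0,0,-0.0067,0,0,0,-0.0067,0,0,0,-0.0067,0,0])

```text
time_s: 6.1
position: [0.602, -0.1162, 0.099]
orientation: [2.04, 2.375, 0.01]
force: [17.2, -3.6, -1.2]
width: -0.001
gripper_force: 8.4
```

```bash
python3 - <<'E'
from h import *
go(-.110,-.060,.024)
E
```

```text
shift [-0.0043 -0.0032  0.0024] twist 0.004 tip [-0.1057 -0.0631  0.0264] F fix [ -6.12 -16.49  -1.18] t 6.1 w -0.0008775664428977586
```

Scaled: -0.09 m / 0.6 = -0.15, 0.01 m / 0.6 = 0.0167.

Emit:
carry_out(plan=[0,0.0167,0,0,0,0.05,0,0,0,0.05,-0.0667,0,0,0.05,-0.1333,0,-0.0583,0.0167,-0.15,0,-0.1167,-0.0333,-0.15,0,-0.1167,-0.0567,-0.15,0,-0.1167,-0.0567,-0.15,0])

```text
time_s: 6.77
position: [0.5704, -0.1941, 0.1865]
orientation: [-2.055, -2.376, 0.004]
force: [0.7, -0.0, -0.9]
width: -0.003
gripper_force: 0.0
```

```bash
python3 - <<'E'
from h import *
go(-.180,-.026,.026)
c=cap("wrist");save("wrist3.png",c["img"]);f=tofix(cloud(c))
m=(f[...,2]>.048)&(f[...,2]<.055)&(abs(f[...,0]+.11)<.07)&(f[...,1]<.02)&(f[...,1]>-.1)
print(cv2.minAreaRect((f[m][:,:2]*1000).astype(np.float32)))
c=cap("scene");save("scene3.png",cv2.resize(c["img"][150:260,160:320],(800,550),interpolation=cv2.INTER_CUBIC))
f=tofix(cloud(c))
m=(f[...,2]>.048)&(f[...,2]<.055)&(abs(f[...,0]+.11)<.07)&(f[...,1]<.02)&(f[...,1]>-.1)
print(cv2.minAreaRect((f[m][:,:2]*1000).astype(np.float32)))
E
```

```text
shift [-0.0018  0.0058  0.0878] twist -0.003 tip [-0.1781 -0.0205  0.1139] F fix [-0.14 -0.71 -0.92] t 6.77 w -0.0030594670607727533
((-108.28897094726562, -20.280139923095703), (120.1849136352539, 61.621307373046875), 1.98902428150177)
((-108.13755798339844, -23.3907470703125), (60.643402099609375, 132.87564086914062), 86.65866088867188)
```

View pics/wrist3.png

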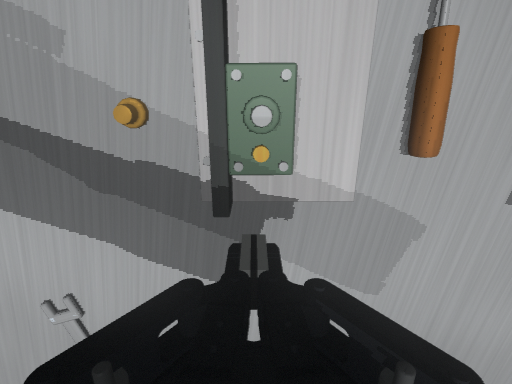

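View pics/scene3.png

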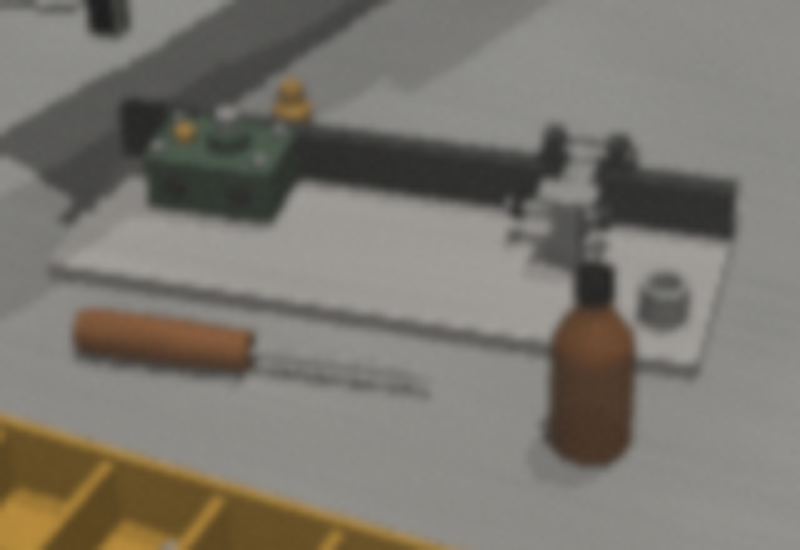

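The flag is down at (570,220) and the valve at (220,165) is flush against the fence. Now I lower behind the valve and push it along.

Scaled: 0.088 m / 0.6 = 0.1467, 0.0058 m / 0.6 = 0.0097, -0.003 rad / 2 = -0.0015.

Emit:
carry_out(plan=[-0.0033,0.0097,0.05,-0.0015,-0.0033,0.0097,0.1,-0.0015,-0.0033,0.0097,0.1333,-0.0015,-0.0033,0.0097,0.1467,-0.0015,-0.0033,0.0097,0.1467,-0.0015,-0.0033,0.0097,0.1467,-0.0015])

```text
time_s: 7.37
position: [0.581, -0.1898, 0.0984]
orientation: [-2.042, -2.388, -0.0]
force: [-0.4, 0.2, 0.5]
width: 0.002
gripper_force: 0.0
```

Scaled: 0.037 m / 0.6 = 0.0617, 0.032 m / 0.6 = 0.0533.

Emit:
carry_out(plan=[0.0083,0,0,0,0.0167,0,0,0,0.0233,0,0,0,0.03,0,0,0,0.0367,0,0,0,0.045,0,0,0,0.0533,0,0,0,0.0617,0,0,0])

```text
time_s: 8.03
position: [0.5756, -0.1553, 0.0994]
orientation: [2.042, 2.382, 0.0]
force: [1.8, -7.3, 0.7]
width: 0.001
gripper_force: 3.5
```

```bash
python3 - <<'E'
from h import *
go(-.045,-.026,.026)
E
```

```text
shift [ 0.0955 -0.0047  0.0005] twist 0.006 tip [-0.1405 -0.0313  0.0268] F fix [-7.51 -0.67  0.68] t 8.03 w 0.001282513265210766
```

Scaled: 0.04 m / 0.6 = 0.0667, -0.005 m / 0.6 = -0.0083, 0.005 rad / 2 = 0.0025.

Emit:
carry_out(plan=[0.0083,-0.0017,0,0.0025,0.0167,-0.0033,0,0.0025,0.025,-0.005,0,0.0025,0.0333,-0.0067,0,0.0025,0.0417,-0.0083,0,0.0025,0.05,-0.0083,0,0.0025,0.0583,-0.0083,0,0.0025,0.0667,-0.0083,0,0.0025])

```text
time_s: 8.7
position: [0.5658, -0.1168, 0.1]
orientation: [2.046, 2.375, 0.003]
force: [7.0, -8.4, 0.4]
width: -0.001
gripper_force: 4.5
```

```bash
python3 - <<'E'
from h import *
go(-.045,-.026,.026)
E
```

```text
shift [ 0.0559 -0.0012  0.0011] twist 0.001 tip [-0.1009 -0.0272  0.0274] F fix [-9.35 -5.69  0.44] t 8.7 w -0.0010160171888019488
```

Scaled: 0.045 m / 0.6 = 0.075, 0.001 m / 0.6 = 0.0017.

Emit:
carry_out(plan=[0.0083,0.0017,0,0,0.0167,0.0017,0,0,0.0267,0.0017,0,0,0.0367,0.0017,0,0,0.0467,0.0017,0,0,0.0567,0.0017,0,0,0.0667,0.0017,0,0,0.075,0.0017,0,0])

```text
time_s: 9.37
position: [0.5593, -0.0723, 0.0999]
orientation: [2.047, 2.376, 0.001]
force: [3.3, -8.9, 4.0]
width: -0.002
gripper_force: 4.7
```

```bash
python3 - <<'E'
from h import *
go(-.040,-.026,.026)
c=cap("wrist");save("wrist4.png",c["img"]);f=tofix(cloud(c))
m=(f[...,2]>.046)&(f[...,2]<.054)&(abs(f[...,0]+.04)<.065)&(f[...,1]<-.001)&(f[...,1]>-.1)
print(cv2.minAreaRect((f[m][:,:2]*1000).astype(np.float32)))
E
```

```text
shift [ 0.0159 -0.0014  0.0012] twist 0.001 tip [-0.0559 -0.0274  0.0273] F fix [-9.32 -1.91  4.04] t 9.37 w -0.0018228101307235238
((-12.826896667480469, -25.71090316772461), (49.39377975463867, 75.63423156738281), 89.93407440185547)
```

View pics/wrist4.png

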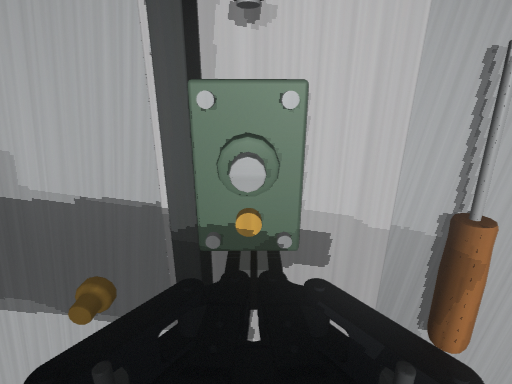

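The valve is square at (190–307, 80–250), flush with the fence, and the stop is ahead. I'll advance 20 mm, then creep.

Emit:
carry_out(plan=[0.005,0,0,0,0.01,0,0,0,0.015,0,0,0,0.02,0,0,0,0.0233,0,0,0,0.0267,0,0,0,0.03,0,0,0,0.0333,0,0,0])

```text
time_s: 10.08
position: [0.5564, -0.0528, 0.0999]
orientation: [2.047, 2.376, 0.002]
force: [3.5, -10.0, 4.8]
width: -0.001
gripper_force: 4.7
```

```bash
python3 - <<'E'
from h import *
go(-.040,-.026,.026)
c=cap("scene");f=tofix(cloud(c))
m=(f[...,2]>.048)&(f[...,2]<.055)&(abs(f[...,0])<.075)&(f[...,1]<-.012)&(f[...,1]>-.1)
p=f[m]*1000;print(np.percentile(p[:,0],[1,3,97,99]))
m=(abs(f[...,2]-.034)<.005)&(f[...,0]>.05)&(f[...,0]<.1)&(f[...,1]<-.012)&(f[...,1]>-.06)
p=f[m]*1000;print(np.percentile(p[:,0],[0,3,10,30]))
E
```

```text
shift [-0.0037 -0.0014  0.0013] twist 0.001 tip [-0.0362 -0.0274  0.0273] F fix [-10.37  -1.98   4.85] t 10.08 w -0.0005446723771149025
[-42.29477535 -38.12391611  52.537109    53.1675408 ]
[50.04953792 50.15838309 53.71029762 55.06099291]
```

Scaled: 0.004 m / 0.6 = 0.0067, 0.001 m / 0.6 = 0.0017.

Emit:
carry_out(plan=[0.0017,0.0008,0,0,0.0033,0.0008,0,0,0.005,0.0008,0,0,0.0067,0.0008,0,0])

```text
time_s: 10.47
position: [0.5561, -0.0489, 0.0999]
orientation: [2.048, 2.376, 0.001]
force: [1.8, -8.6, 5.9]
width: 0.0
gripper_force: 4.8
```

Scaled: 0.002 m / 0.6 = 0.0033, 0.0014 m / 0.6 = 0.0023.

Emit:
carry_out(plan=[0.0012,0,0,0,0.0023,0,0,0,0.0033,0,0,0])

```text
time_s: 10.72
position: [0.5558, -0.0469, 0.0999]
orientation: [2.048, 2.376, 0.001]
force: [2.5, -9.0, 5.2]
width: -0.002
gripper_force: 4.8
```

```bash
python3 - <<'E'
from h import *
go(-.040,-.026,.026)
E
```

```text
shift [-0.0097 -0.0017  0.0013] twist 0.001 tip [-0.0303 -0.0276  0.0273] F fix [-9.29 -1.1   5.21] t 10.72 w -0.0017962184447998537
```

Scaled: 0.002 m / 0.6 = 0.0033, 0.0014 m / 0.6 = 0.0023.

Emit:
carry_out(plan=[0.0012,0,0,0,0.0023,0,0,0,0.0033,0,0,0])

```text
time_s: 10.97
position: [0.5555, -0.045, 0.0999]
orientation: [2.048, 2.376, 0.001]
force: [2.1, -9.7, 6.1]
width: 0.002
gripper_force: 4.8
```

Scaled: 0.002 m / 0.6 = 0.0033, 0.0014 m / 0.6 = 0.0023.

Emit:
carry_out(plan=[0.0012,0,0,0,0.0023,0,0,0,0.0033,0,0,0])

```text
time_s: 11.22
position: [0.5552, -0.043, 0.0999]
orientation: [2.048, 2.376, 0.001]
force: [1.5, -10.1, 6.0]
width: 0.0
gripper_force: 4.8
```

Scaled: 0.001 m / 0.6 = 0.0017, 0.0005 m / 0.6 = 0.0008.

Emit:
carry_out(plan=[0.0008,0,0,0,0.0017,0,0,0,0.0017,0,0,0])

```text
time_s: 11.47
position: [0.5551, -0.0421, 0.0998]
orientation: [2.048, 2.376, 0.001]
force: [2.1, -10.0, 6.0]
width: 0.002
gripper_force: 4.9
```

Scaled: 0.001 m / 0.6 = 0.0017, 0.0005 m / 0.6 = 0.0008.

Emit:
carry_out(plan=[0.0008,0,0,0,0.0017,0,0,0,0.0017,0,0,0])

```text
time_s: 11.72
position: [0.5549, -0.0412, 0.0999]
orientation: [2.048, 2.376, 0.001]
force: [1.3, -9.6, 5.5]
width: -0.0
gripper_force: 5.0
```

Scaled: 0.001 m / 0.6 = 0.0017, 0.0005 m / 0.6 = 0.0008.

Emit:
carry_out(plan=[0.0008,0,0,0,0.0017,0,0,0,0.0017,0,0,0])

```text
time_s: 11.97
position: [0.5548, -0.0402, 0.0999]
orientation: [2.048, 2.376, 0.001]
force: [1.3, -10.4, 6.4]
width: 0.0
gripper_force: 5.1
```

Scaled: 0.001 m / 0.6 = 0.0017, 0.0005 m / 0.6 = 0.0008.

Emit:
carry_out(plan=[0.0008,0,0,0,0.0017,0,0,0,0.0017,0,0,0])

```text
time_s: 12.22
position: [0.5547, -0.0398, 0.0999]
orientation: [2.048, 2.375, 0.0]
force: [1.3, -11.8, 4.9]
width: -0.0
gripper_force: 5.9
```

```bash
python3 - <<'E'
from h import *
go(-.040,-.026,.026)
E
```

```text
shift [-0.0169 -0.0016  0.0013] twist 0.0 tip [-0.0231 -0.0276  0.0273] F fix [-11.9    0.4    4.89] t 12.22 w -0.00012193336759348484
```

Scaled: 0.0005 m / 0.6 = 0.0008, 0.0003 m / 0.6 = 0.0005.

Emit:
carry_out(plan=[0.0005,0,0,0,0.0008,0,0,0,0.0008,0,0,0])

```text
time_s: 12.47
position: [0.5547, -0.0396, 0.0999]
orientation: [2.048, 2.374, 0.0]
force: [2.1, -13.3, 5.0]
width: -0.001
gripper_force: 6.5
```

Scaled: 0.0005 m / 0.6 = 0.0008, 0.0003 m / 0.6 = 0.0005.

Emit:
carry_out(plan=[0.0005,0,0,0,0.0008,0,0,0,0.0008,0,0,0])

```text
time_s: 12.72
position: [0.5546, -0.0394, 0.0999]
orientation: [2.048, 2.374, -0.0]
force: [1.6, -14.4, 5.3]
width: 0.001
gripper_force: 6.9
```

Scaled: 0.001 m / 0.6 = 0.0017, 0.0008 m / 0.6 = 0.0013.

Emit:
carry_out(plan=[0.0007,0,0,0,0.0013,0,0,0,0.0017,0,0,0])

```text
time_s: 12.97
position: [0.5545, -0.039, 0.0999]
orientation: [2.048, 2.373, -0.001]
force: [3.1, -15.9, 4.0]
width: -0.001
gripper_force: 8.1
```

Emit:
carry_out(plan=[0.0005,0,0,0,0.001,0,0,0,0.001,0,0,0])

```text
time_s: 13.22
position: [0.5545, -0.0388, 0.0999]
orientation: [2.049, 2.372, -0.001]
force: [2.9, -16.4, 4.7]
width: -0.002
gripper_force: 8.4
```

Emit:
carry_out(plan=[0.0005,0,0,0,0.001,0,0,0,0.0013,0,0,0,0.0013,0,0,0,0.0013,0,0,0,0.0013,0,0,0,0.0013,0,0,0,0.0013,0,0,0])

```text
time_s: 13.88
position: [0.5544, -0.0385, 0.0999]
orientation: [2.049, 2.372, -0.001]
force: [3.9, -18.8, 5.1]
width: -0.003
gripper_force: 9.2
```

Emit:
carry_out(plan=[0,0,0,0,0,0,0,0,0,0,0,0,0,0,0,0,0,0,0,0,0,0,0,0,0,0,0,0,0,0,0,0])

```text
time_s: 14.55
position: [0.5544, -0.0384, 0.0999]
orientation: [2.049, 2.372, -0.001]
force: [4.1, -18.4, 3.4]
width: 0.0
gripper_force: 9.2
```

```bash
python3 - <<'E'
from h import *
go(-.060,-.026,.026)
E
```

```text
shift [-0.0383 -0.0014  0.0016] twist -0.002 tip [-0.0217 -0.0275  0.0273] F fix [-18.76  -1.39   3.37] t 14.55 w 0.00017815975260971186
```

About 9–10 N held for over a second. I withdraw straight back, slowly at first, then lift.

Scaled: -0.025 m / 0.6 = -0.0417, -0.018 m / 0.6 = -0.03.

Emit:
carry_out(plan=[-0.0033,0,0,0,-0.0067,0,0,0,-0.01,0,0,0,-0.0133,0,0,0,-0.0167,0,0,0,-0.0217,0,0,0,-0.03,0,0,0,-0.0417,0,0,0])

```text
time_s: 15.22
position: [0.5564, -0.0578, 0.0978]
orientation: [-2.047, -2.382, -0.0]
force: [0.8, 0.9, 0.0]
width: -0.0
gripper_force: 0.0
```

Scaled: -0.14 m / 0.6 = -0.2333, -0.11 m / 0.6 = -0.1833.

Emit:
carry_out(plan=[-0.0167,0,0,0,-0.025,0,-0.0333,0,-0.025,0,-0.0833,0,-0.025,0,-0.1333,0,-0.025,0,-0.1833,0,-0.025,0,-0.2333,0,-0.025,0,-0.2333,0,-0.025,0,-0.2333,0])

```text
time_s: 15.88
position: [0.5597, -0.0739, 0.2398]
orientation: [2.048, 2.378, 0.004]
force: [-0.1, 0.1, -0.4]
width: -0.001
gripper_force: 0.0
```

```bash
python3 - <<'E'
from h import *
go(-.060,-.026,.026)
c=cap("wrist");f=tofix(cloud(c))
m=(f[...,2]>.0485)&(f[...,2]<.054)&(abs(f[...,0]-.02)<.07)&(f[...,1]<-.001)&(f[...,1]>-.1)
print(cv2.minAreaRect((f[m][:,:2]*1000).astype(np.float32)))
save("wrist5.png",c["img"])
c=cap("scene");s=c["img"][150:260,160:320];save("scene5.png",cv2.resize(s,(800,550),interpolation=cv2.INTER_CUBIC))
E
```

```text
shift [-0.0023 -0.002   0.1412] twist 0.002 tip [-0.0576 -0.0275  0.1672] F fix [ 0.1   0.06 -0.41] t 15.88 w -0.0005613844054265395
((27.167301177978516, -25.649398803710938), (49.2033576965332, 78.86031341552734), 89.97431945800781)
```

View pics/wrist5.png

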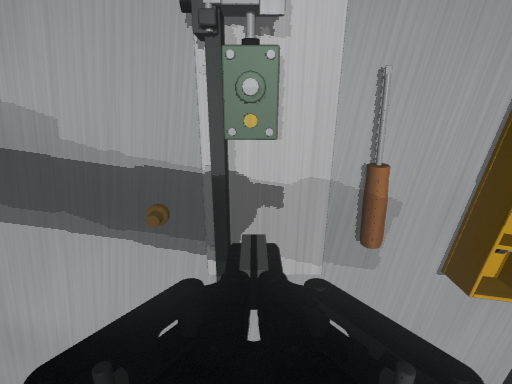

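View pics/scene5.png

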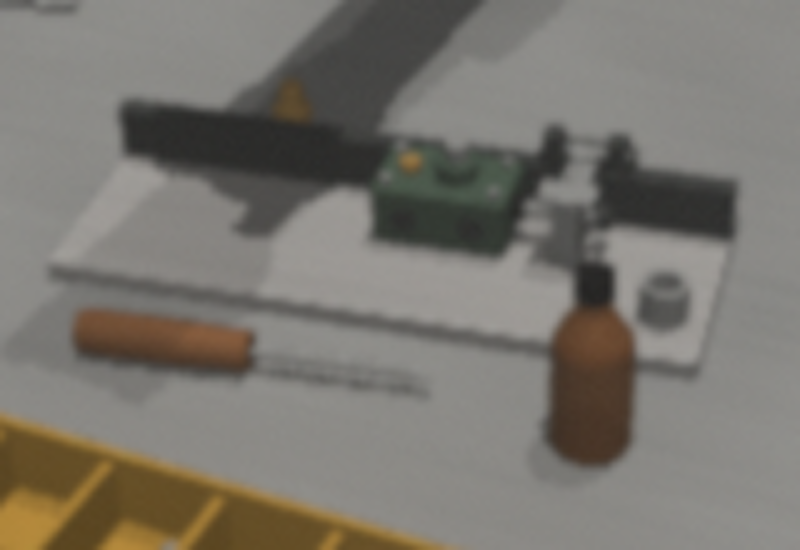

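The valve (222–279, 45–138) is square and flush, resting against the buffer at (250,42). The flag is down and the bystanders are where they were.

```bash
python3 -c "
from workcell import manip
print(manip.hand_in())"
```

```text
the job is handed in; nothing more can be done
None
```

The job is handed in (no verdict came back): the stop is down, and the valve body is flush on the fence against the spring button after being pressed at an estimated 9–10 N for about 1.2 s; no bystander was seen to move.

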